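# Pack the tube rack tight in its transport carrier

## Task

Find by trying which of the three packing plates fits snugly, upright and on edge, in the gap between the tube rack and the carrier's spring plate: one that slides in without forcing and, once in, keeps the spring plate pushed back a little so that the rack is held tight. Leave that plate fully down on the carrier's floor, square and upright, and have the other two standing in the stand. Press gently (never more than 50 N on the carrier) and leave everything else on the table alone.

Things in the scene. Friction and masses are not known exactly. Their poses are not given: they have to be found in the camera images.
- carrier: Transport carrier: aluminium tray screwed to the table, 116 mm (its x) by 236 mm (its y), floor (thin rubber liner) 8 mm above the table, side lips 20 mm high (inner faces x = +-52 mm). Origin on the table, midway in x, under the resting face (y = 0) of the spring plate; z up. The rack fills the +y part. Fixed end block, 34 mm high, at y = -26 to -48 mm.
- gap_floor (a point): Point on the carrier floor at the foot of the resting spring plate's face. The white rack (86 mm wide, 150 mm long, tubes in it) is fixed in the carrier; its upright end face faces -y at y = g. The gap g varies, 7 to 17 mm, and is not measured. Rack top: 42 mm above this point, top 4 mm bevelled by 3 mm; tubes start 56 mm behind the face, reach 98 mm above the floor.
- plate_edge (a point): Top edge of the steel spring plate (72 mm wide in x), mid-width: at rest at y = -6 mm, 36 mm above the table (14 mm below the rack top). Its face is upright (y = 0) up to 25 mm above the table, then slopes back 6 mm up to this edge; behind it a flat top 9 mm deep. Yields to -y by 5.2 mm at most, then a hard stop; spring 2 N at first plus 1.5 N/mm. Moves with the plate.
- stand: Grey plastic stand fixed on the table, 84 mm (its x) by 200 mm (its y), 28 mm high, with three open slots at y = -62, 0 and +62 mm, each 60 mm in x by 26 mm in y; slot floor 6 mm above the table. Origin under its centre, z up. Each slot holds one packing plate, standing upright; which plate is in which slot varies.
- plate_thin: Packing plate, plain white hard plastic, smooth: 10 mm thick (its y), 50 mm wide (its x), 88 mm tall (z up); origin in the centre of its underside. About 50 g. The three plates differ only in thickness (10, 14, 18 mm).
- plate_middle: Packing plate, plain white hard plastic, smooth: 14 mm thick (its y), 50 mm wide (its x), 88 mm tall (z up); origin in the centre of its underside. About 70 g. The three plates differ only in thickness (10, 14, 18 mm).
- plate_thick: Packing plate, plain white hard plastic, smooth: 18 mm thick (its y), 50 mm wide (its x), 88 mm tall (z up); origin in the centre of its underside. About 90 g. The three plates differ only in thickness (10, 14, 18 mm).
- tape_roll: Bystander, to be left alone: blue tape roll, ring 80 mm across, 24 mm high. Origin: centre of the underside.
- jar: Bystander, to be left alone: white jar, 44 mm across, 60 mm high. Origin: centre of the underside.
- tube: Bystander, to be left alone: loose capped tube lying along its x, 86 mm long, 20 mm thick. Origin: at the -x end, on the table.
- spray: Bystander, to be left alone: white bottle, 62 mm across, 170 mm high. Origin: centre of the underside.
- cup: Bystander, to be left alone: grey cup, 72 mm across, 85 mm high. Origin: centre of the underside.
- marker: Bystander, to be left alone: black marker pen lying along its x, 115 mm long, 13 mm thick. Origin: centre of the underside.
Things that resemble listed ones, but are neither listed nor needed, are in the scene too. Leave any blue or green look-alike of the plate_middle alone.

How it is judged:
At the end, for the whole second after the job is handed in: One plate stands in the gap on the carrier floor (within 3 mm, tilt under 0.06 rad, square within 0.08 rad, within 22 mm of mid-width) with the spring plate pushed back over 0.3 mm; the other two stand in the stand slots (tilt under 0.3 rad); all released and at rest ((((x of plate_thin in the frame of carrier between -0.022 and 0.022 m and y of plate_thin in the frame of carrier between 0 and 0.013 m and z of plate_thin in the frame of carrier between 0.004 and 0.011 m and angle between plate_thin's own z axis and vertical below 0.06 rad and angle between the y axis of plate_thin and the y axis of carrier, either way round below 0.08 rad and linear speed of plate_thin below 0.01 m/s) and (x of plate_middle in the frame of stand between -0.02 and 0.02 m and y of plate_middle in the frame of stand between -0.085 and 0.085 m and z of plate_middle in the frame of stand between 0 and 0.012 m and angle between plate_middle's own z axis and vertical below 0.3 rad and linear speed of plate_middle below 0.02 m/s) and (x of plate_thick in the frame of stand between -0.02 and 0.02 m and y of plate_thick in the frame of stand between -0.085 and 0.085 m and z of plate_thick in the frame of stand between 0 and 0.012 m and angle between plate_thick's own z axis and vertical below 0.3 rad and linear speed of plate_thick below 0.02 m/s)) or ((x of plate_middle in the frame of carrier between -0.022 and 0.022 m and y of plate_middle in the frame of carrier between 0 and 0.013 m and z of plate_middle in the frame of carrier between 0.004 and 0.011 m and angle between plate_middle's own z axis and vertical below 0.06 rad and angle between the y axis of plate_middle and the y axis of carrier, either way round below 0.08 rad and linear speed of plate_middle below 0.01 m/s) and (x of plate_thin in the frame of stand between -0.02 and 0.02 m and y of plate_thin in the frame of stand between -0.085 and 0.085 m and z of plate_thin in the frame of stand between 0 and 0.012 m and angle between plate_thin's own z axis and vertical below 0.3 rad and linear speed of plate_thin below 0.02 m/s) and (x of plate_thick in the frame of stand between -0.02 and 0.02 m and y of plate_thick in the frame of stand between -0.085 and 0.085 m and z of plate_thick in the frame of stand between 0 and 0.012 m and angle between plate_thick's own z axis and vertical below 0.3 rad and linear speed of plate_thick below 0.02 m/s)) or ((x of plate_thick in the frame of carrier between -0.022 and 0.022 m and y of plate_thick in the frame of carrier between 0 and 0.013 m and z of plate_thick in the frame of carrier between 0.004 and 0.011 m and angle between plate_thick's own z axis and vertical below 0.06 rad and angle between the y axis of plate_thick and the y axis of carrier, either way round below 0.08 rad and linear speed of plate_thick below 0.01 m/s) and (x of plate_thin in the frame of stand between -0.02 and 0.02 m and y of plate_thin in the frame of stand between -0.085 and 0.085 m and z of plate_thin in the frame of stand between 0 and 0.012 m and angle between plate_thin's own z axis and vertical below 0.3 rad and linear speed of plate_thin below 0.02 m/s) and (x of plate_middle in the frame of stand between -0.02 and 0.02 m and y of plate_middle in the frame of stand between -0.085 and 0.085 m and z of plate_middle in the frame of stand between 0 and 0.012 m and angle between plate_middle's own z axis and vertical below 0.3 rad and linear speed of plate_middle below 0.02 m/s))) and distance of plate_edge from where it was at the start of the episode above 0.0003 m); the robot touches nothing.
It fails at once if A packing plate or the gripper presses on the carrier or its spring plate with more than 50 N (contact force between any of plate_thin, plate_middle, plate_thick, the fingers and carrier above 50 N).
It fails at once if A bystander is pushed more than 30 mm or tipped over (distance of any of tape_roll, jar, tube, spray, cup, marker from where it was at the start of the episode above 0.03 m or angle between any of jar, spray, cup's own z axis and vertical above 0.5 rad).
It also fails if it takes over 72 s, if anything falls off the work surface, if the arm or the gripper's body presses on something with over 40 N, if the wrist force passes 120 N, or if a joint passes its speed limit or range.

## Robot

A 6-joint arm with a two-finger parallel gripper is mounted at the origin on the work surface. World frame = base frame: x ahead of the robot, y to its left, z up, the work surface at z = 0. Lengths are in m, angles in rad, forces in N, time in s.
With the tool pointing down it reaches from about 0.15 to 0.775 m from the base axis. Payload 6.1 kg.
Tool frame: the origin (TCP) lies on the front face of the gripper's body, between the roots of the fingers; the fingertips stand 73 mm ahead of it and the grasp point (between the pads) lies 54 mm ahead of it (arm.grip_depth is the distance from the TCP to the grasp point, in m); z points along the fingers, y is the direction in which the jaws open and shut (so a half turn about z gives the same grasp; the last joint's range is limited). The gripper opens to 85 mm and grips with 20 to 120 N. Pads are 22 mm wide; open, the fingers measure 114 mm over their backs; the gripper's body (76 mm by 85 mm) begins 54 mm behind the grasp point. The pads swing forward as they close: fully open they stand 13 mm farther back than shut.
Start: joints at [-1.347, 0.126, -0.04, 1.405, 0, 1.571], TCP at [0.117, -0.512, 0.304] pointing down, gripper open.
Joint ranges: [-2.72, 2.72], [-0.95, 1.95], [-1.27, 1.35], [-1.78, 2.02], [-1.46, 1.47], [-3.14, 3.14]. Speed limits (rad/s): [2.39, 2.39, 3.01, 3.14, 3.14, 3.14].

## Interface

Orientations are given as a unit quaternion [x, y, z, w].
In Python, from plant import arm, optics, order gives the robot as it stands.
- The arm moves only by the shell command python3 -m jog 'ROWS' [OPENING] [FORCE]. ROWS is JSON, a list of rows, each a list of 4 numbers: the shift along the world's x, y, z in mm, then the turn about the world's z in degrees. A call has 1 to 12 rows; each row is the pose to reach, as a shift and turn from the pose measured when the call began; what a row does not reach only later rows make up. A row lasts 1/10 s, in which the tool goes at most 50 mm and 8.59 degrees, less where a joint would pass 70% of its speed; a pose out of reach is approached as far as the arm can. A call with a gripper value outside its range is refused whole. OPENING is the gripper's target within -1 to 1 (shut at 1, half-way at 0, fully open at -1), set as the call begins (- or left out, the last holds). The fingers move at their own pace and stop on an object; FORCE is the grip in N (left out, the last holds). Time passes only in rows, so rows that repeat a pose let the fingers close. It gives the time, the measured TCP pose, the force and the opening at its end, in the units of the state.
- arm.get_state(): the state, without advancing time (a new reading comes with each control period).
- optics.capture(name): name is "side" or "top" or "wrist"; returns the picture (400x640x3 uint8, red, green, blue); there is no depth.
- optics.camera_model(name): a dict with "intrinsics" (3x3 intrinsics, pixels), "xyz" and "rotation" of the camera in the world; the wrist camera has in their place "tool_from_camera" (4x4, takes a point from camera to tool coordinates, whose origin is the TCP and whose axes are the flange's). Camera axes: x right, y up, looking along -z (the intrinsics and any distortion apply to the point x, -y, -z); pixel columns grow to the right and rows downward; lengths in m; the calibration is good to about 2 mm. A picture is of the moment at which its call begins: read the wrist's pose just before it. camera_model takes no time and is no camera call.
- order.finish_job(): hands the job in, once; it reports no verdict.
Trained networks look in the newest picture that a camera, given by its name, has taken for a name from the list of things; names that differ only in an ending like _2 or _b are one class to them, and where a whole thing is asked for, a point or a joint stands for the part that bears it (a point fixed in the world has none). Each returns a list of dicts, best first, with "confidence" (0 to 1); they miss things now and then, are a little off and sometimes report something else, mostly with a low value. They report only what shows in the picture. A call takes as long as a camera call. They do not tell look-alikes from the thing itself.
- optics.cut_out(camera, name): "pixels" (400x640 bool, what is visible of it) and "box" ([left, top, width, height] in pixels, round what is visible of it).
- optics.spot_point(camera, name): "location" ([column, row] in pixels: a listed point, or the origin of a listed thing).
The state is a dict: "clock": time; "joint_positions": joint angles; "qd": joint speeds; "joint_efforts": joint torques, N m; "tcp_pos": TCP position; "tool_rot": TCP orientation; "wrist_force": force on the tool from outside, world axes, zero at the start; "torque": the same for the moment, N m; "opening": finger opening in m.
Only numpy, scipy, OpenCV 4.12 (cv2) and the standard library are available. Lean on these libraries where they do the work, as an engineer would, in place of code of your own. Each camera call takes 0.05 s, during which the arm holds its last target.

## Working session

There is one attempt and no reset: what is moved stays moved. The work goes in short steps, Python scripts to look and compute and a shell command to move; the robot and the scene stay as the last step left them, time stands still between calls to the robot, and variables do not carry over. Pictures are saved under pics/ and viewed, and the job is handed in when it is done.

```bash
ls; mkdir -p pics
cat > h.py <<'E'
import numpy as np, cv2
from plant import arm, optics, order
def save(img,n): cv2.imwrite('pics/'+n+'.png', cv2.cvtColor(img,cv2.COLOR_RGB2BGR))
def cam(name,st=None):
    m=optics.camera_model(name); K=np.array(m["intrinsics"])
    if name=="wrist":
        from scipy.spatial.transform import Rotation as R
        T=np.eye(4); T[:3,:3]=R.from_quat(st["tool_rot"]).as_matrix(); T[:3,3]=st["tcp_pos"]
        W=T@np.array(m["tool_from_camera"]); return K,W[:3,:3],W[:3,3],m
    return K,np.array(m["rotation"]),np.array(m["xyz"]),m
def onplane(c,px,z):
    K,Rm,t,m=c; p=np.linalg.inv(K)@np.array([px[0],px[1],1.0]); d=Rm@np.array([p[0],-p[1],-p[2]])
    return t+d*(z-t[2])/d[2]
def proj(c,P):
    K,Rm,t,m=c; q=Rm.T@(np.array(P)-t); q=K@np.array([q[0],-q[1],-q[2]]); return q[:2]/q[2]
E
python3 - <<'E'
from h import *
s=arm.get_state(); print({k:np.round(v,3).tolist() for k,v in s.items()})
for n in("top","side","wrist"):
    save(optics.capture(n),n+"0"); m=optics.camera_model(n); print(n,m)
for n in("carrier","gap_floor","plate_edge","stand","plate_thin","plate_middle","plate_thick"):
  for c in("top","side"):
    C=cam(c)
    for r in optics.spot_point(c,n)[:4]: print(n,c,np.round(r["location"],1),round(r["confidence"],2),np.round(onplane(C,r["location"],0.006),3))
print(arm.get_state()["clock"])
E
```

```text
pics
{'clock': 0.0, 'joint_positions': [-1.347, 0.126, -0.041, 1.405, 0.0, 1.571], 'qd': [0.0, 0.0, 0.001, -0.003, -0.002, 0.001], 'joint_efforts': [0.0, -43.592, 35.292, 0.017, -0.0, -0.0], 'tcp_pos': [0.116, -0.512, 0.303], 'tool_rot': [0.994, 0.112, -0.0, -0.001], 'wrist_force': [-0.062, -0.571, 0.938], 'torque': [0.035, 0.008, 0.017], 'opening': 0.086}
top {'intrinsics': array([[422.36515942,   0.        , 316.32505962],
       [  0.        , 422.36515942, 197.82999455],
       [  0.        ,   0.        ,   1.        ]]), 'xyz': array([ 0.44526937, -0.06952263,  0.94299542]), 'rotation': array([-0.04912407,  0.04325924,  0.71264408, -0.69846538])}
side {'intrinsics': array([[425.93990308,   0.        , 317.38423855],
       [  0.        , 425.93990308, 193.08709195],
       [  0.        ,   0.        ,   1.        ]]), 'xyz': array([0.33669276, 0.7419078 , 0.53440305]), 'rotation': array([-0.06240712,  0.50430745,  0.85456947, -0.10719314])}
wrist {'intrinsics': array([[318.10065426,   0.        , 320.33148456],
       [  0.        , 318.10065426, 202.91148806],
       [  0.    
[... 151 characters left out ...]
9.99999378e-01,  7.70700653e-05, -1.11300522e-03,
         7.79574223e-04],
       [-1.08118397e-03,  3.13066019e-01, -9.49730751e-01,
        -7.04083865e-02],
       [ 0.00000000e+00,  0.00000000e+00,  0.00000000e+00,
         1.00000000e+00]])}Traceback (most recent call last):
  File "<stdin>", line 8, in <module>
  File "h.py", line 12, in onplane
    K,Rm,t,m=c; p=np.linalg.inv(K)@np.array([px[0],px[1],1.0]); d=Rm@np.array([p[0],-p[1],-p[2]])
                                                                  ~~^~~~~~~~~~~~~~~~~~~~~~~~~~~~~
ValueError: matmul: Input operand 1 has a mismatch in its core dimension 0, with gufunc signature (n?,k),(k,m?)->(n?,m?) (size 3 is different from 4)
```

```bash
sed -i 's/return K,np.array(m\["rotation"\]),/from scipy.spatial.transform import Rotation as R\n    return K,R.from_quat(m["rotation"]).as_matrix(),/' h.py
python3 - <<'E'
from h import *
for n in("carrier","gap_floor","plate_edge","stand","plate_thin"):
  for c in("top","side"):
    C=cam(c)
    for r in optics.spot_point(c,n)[:5]: print(n,c,np.round(r["location"],1),round(r["confidence"],2),np.round(onplane(C,r["location"],0.006),3))
print(arm.get_state()["clock"])
E
```

```text
carrier top [255.3 192.4] 0.81 [0.584 0.074 0.006]
gap_floor top [251.8 194.3] 0.65 [0.58  0.082 0.006]
gap_floor side [278.1 250.9] 0.97 [0.589 0.073 0.006]
plate_edge top [256.5 188.5] 0.53 [0.592 0.071 0.006]
plate_edge side [280. 239.] 0.41 [0.599 0.032 0.006]
stand top [411.8 195.9] 0.56 [ 0.568 -0.276  0.006]
stand top [192.4 240.3] 0.5 [0.479 0.213 0.006]
stand side [322.8 181.2] 0.7 [ 0.574 -0.253  0.006]
plate_thin top [434.6 190.6] 0.82 [ 0.579 -0.328  0.006]
0.7
```

View pics/top0.png

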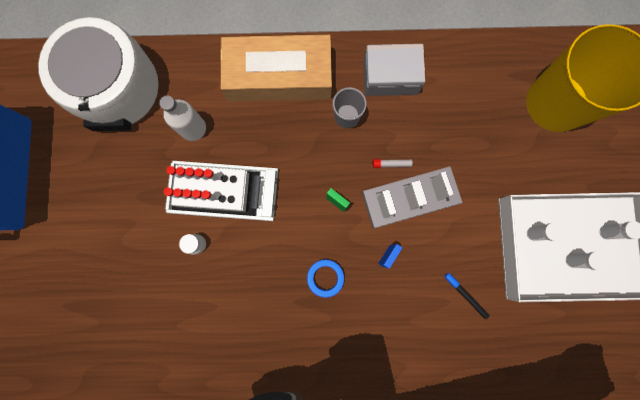

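View pics/side0.png

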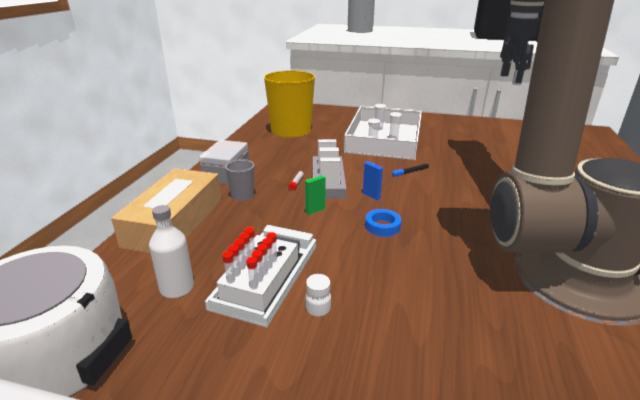

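View pics/wrist0.png

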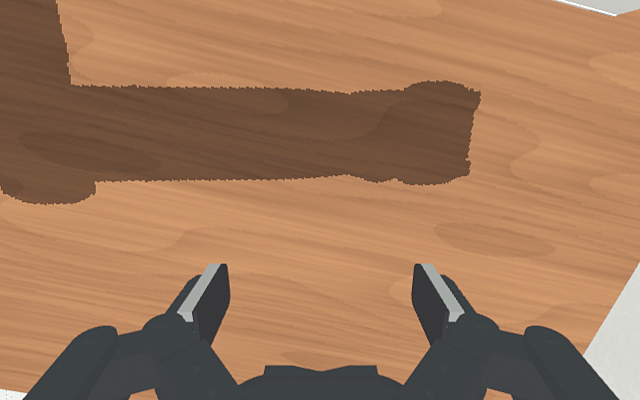

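Run:
```python
import cv2
t=cv2.imread('pics/top0.png')
a=cv2.resize(t[150:230,155:290],None,fx=5,fy=5,interpolation=cv2.INTER_CUBIC)
b=cv2.resize(t[155:235,350:475],None,fx=5,fy=5,interpolation=cv2.INTER_CUBIC)
cv2.imwrite('pics/z_car.png',a);cv2.imwrite('pics/z_st.png',b)
```

```text
(no output)
```

View pics/z_car.png

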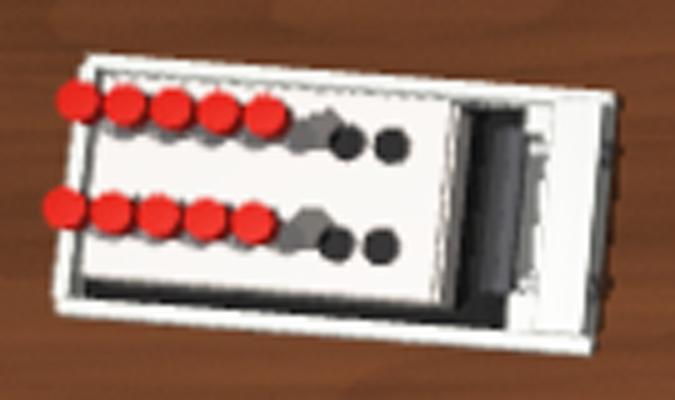

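View pics/z_st.png

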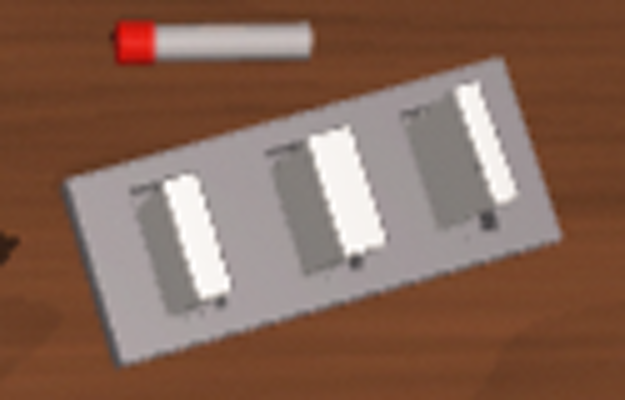

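Run:
```python
from h import *
C=cam("top")
f=lambda zx,zy,ox,oy:(ox+zx/5-.4,oy+zy/5-.4)
S=[onplane(C,f(*p,350,155),.028)[:2] for p in((65,183),(500,57),(562,240),(122,365))]
print(np.round(S,4), np.mean(S,0))
d=S[0]-S[1]+S[3]-S[2]; print("stand y dir deg",np.degrees(np.arctan2(d[1],d[0])),np.linalg.norm(d)/2, np.linalg.norm(S[0]-S[3]))
for p in((200,245),(348,193),(487,145)): print("plate top",onplane(C,f(*p,350,155),.094))
Q=[onplane(C,f(*p,155,150),.02)[:2] for p in((88,55),(615,90),(590,352),(57,312))]
print(np.round(Q,4)); d=Q[0]-Q[1]+Q[3]-Q[2]; print("car y",np.degrees(np.arctan2(d[1],d[0])),np.linalg.norm(d)/2,np.mean(Q,0))
s=arm.get_state(); from scipy.spatial.transform import Rotation as R
r=R.from_quat(s["tool_rot"]).as_matrix(); print(r)
```

```text
[[ 0.5782 -0.1646]
 [ 0.6302 -0.3576]
 [ 0.5486 -0.3796]
 [ 0.4982 -0.1865]] [ 0.5637953  -0.27208987]
stand y dir deg 104.86276274315614 0.19977205768507922 0.08297256446355845
plate top [ 0.54215007 -0.21135236  0.094     ]
plate top [ 0.56211294 -0.27209196  0.094     ]
plate top [ 0.58061065 -0.32940077  0.094     ]
[[0.6574 0.2578]
 [0.6364 0.0219]
 [0.5197 0.0337]
 [0.5421 0.2685]]
car y 84.73150516205644 0.23635375461487923 [0.58890064 0.14547003]
[[ 9.75056115e-01  2.21958490e-01  3.00900678e-05]
 [ 2.21958491e-01 -9.75056111e-01 -9.15678767e-05]
 [ 9.01523689e-06  9.59625642e-05 -9.99999995e-01]]
```

```bash
python3 -m jog '[[424,591,0,-18],[424,591,0,-18],[424,591,0,-18],[424,591,0,-18],[424,591,0,-18],[424,591,0,-18],[424,591,0,-18],[424,591,0,-18],[424,591,0,-18],[424,591,0,-18],[424,591,0,-18],[424,591,0,-18]]' && python3 -m jog '[[170,236,-50,0],[170,236,-100,0],[170,236,-100,0],[170,236,-100,0],[170,236,-100,0],[170,236,-100,0],[170,236,-100,0]]'
python3 - <<'E'
from h import *
s=arm.get_state(); print({k:np.round(v,3).tolist() for k,v in s.items() if k in("clock","tcp_pos","tool_rot","wrist_force")})
save(optics.capture("wrist"),"w1")
E
```

```text
clock: 1.9
tcp_pos: [0.4638, -0.0338, 0.3042]
tool_rot: [0.999, -0.038, 0.001, -0.003]
wrist_force: [0.9, -1.2, 0.4]
opening: 0.0855
clock: 2.6
tcp_pos: [0.5998, 0.007, 0.2247]
tool_rot: [1.0, -0.001, -0.0, -0.02]
wrist_force: [0.0, 0.7, -0.2]
opening: 0.0852
{'clock': 2.6, 'tcp_pos': [0.6, 0.007, 0.225], 'tool_rot': [1.0, -0.001, -0.0, -0.02], 'wrist_force': [0.023, 0.742, -0.223]}
```

```bash
python3 -m jog '[[-60,72,0,-5],[-60,72,-15,-5],[-60,72,-25,-5],[-60,72,-25,-5],[-60,72,-25,-5],[-60,72,-25,-5]]'
python3 - <<'E'
from h import *
s=arm.get_state(); print({k:np.round(v,4).tolist() for k,v in s.items() if k in("clock","tcp_pos","tool_rot","wrist_force")})
save(optics.capture("wrist"),"w1")
E
```

```text
clock: 3.25
tcp_pos: [0.5401, 0.0071, 0.1989]
tool_rot: [0.999, -0.009, -0.001, -0.039]
wrist_force: [-0.9, 0.1, -0.1]
opening: 0.0853
{'clock': 3.25, 'tcp_pos': [0.5401, 0.0071, 0.1989], 'tool_rot': [0.9992, -0.0088, -0.0006, -0.0385], 'wrist_force': [-0.9065, 0.0923, -0.0659]}
```

View pics/w1.png

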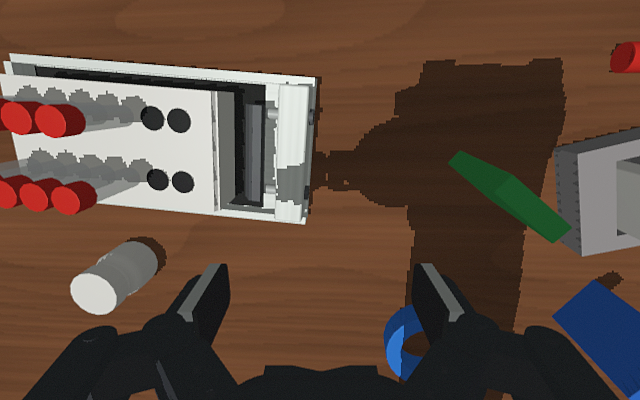

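Run:
```python
from h import *
s=arm.get_state(); print({k:np.round(v,4).tolist() for k,v in s.items()})
```

```text
{'clock': 3.3, 'joint_positions': [-0.0186, 0.1756, -0.2132, 1.1838, 0.0771, 3.1406], 'qd': [-0.0002, 0.0044, 0.0063, -0.0003, 0.0005, 0.0013], 'joint_efforts': [-0.0534, -46.1559, 34.3926, 0.0203, 0.2395, 0.0], 'tcp_pos': [0.5402, 0.0071, 0.1989], 'tool_rot': [0.9992, -0.0088, -0.0005, -0.0385], 'wrist_force': [0.1417, 0.1898, 0.149], 'torque': [-0.0694, -0.0279, 0.0324], 'opening': 0.0854}
```

```bash
python3 -m jog '[[20,20,10,8],[40,40,20,16],[60,60,20,24],[80,73,20,32],[80,73,20,40],[80,73,20,48],[80,73,20,56],[80,73,20,64],[80,73,20,72],[80,73,20,80],[80,73,20,88],[80,73,20,96]]' && python3 -m jog '[[0,0,0,8],[0,0,0,16],[0,0,0,24],[0,0,0,32],[0,0,0,40],[0,0,0,48],[0,0,0,56],[0,0,0,64],[0,0,0,72],[0,0,0,80],[0,0,0,80],[0,0,0,80]]'
```

```text
clock: 4.5
tcp_pos: [0.6209, 0.0803, 0.2191]
tool_rot: [0.673, 0.739, -0.029, -0.025]
wrist_force: [0.2, -1.5, -0.5]
opening: 0.0857
clock: 5.7
tcp_pos: [0.6212, 0.0804, 0.2193]
tool_rot: [0.042, 0.998, -0.038, -0.001]
wrist_force: [0.4, -0.6, -1.0]
opening: 0.0854
```

Run:
```python
from h import *
s=arm.get_state(); print({k:np.round(v,4).tolist() for k,v in s.items() if k in("clock","tcp_pos","tool_rot","joint_positions")})
im=optics.capture("wrist");save(im,"w2")
C=cam("wrist",s); print(proj(C,[.5825,.0758,.008]))
for n in("gap_floor","plate_edge"):
    for r in optics.spot_point("wrist",n)[:2]: print(n,r["location"],r["confidence"],onplane(C,r["location"],.008 if n=="gap_floor" else .036))
```

```text
{'clock': 5.7, 'joint_positions': [0.1553, 0.3399, 0.0455, 1.2924, -0.0748, 0.2407], 'tcp_pos': [0.6212, 0.0804, 0.2193], 'tool_rot': [0.0424, 0.9984, -0.0382, -0.0005]}
[330.70661779 146.65121913]
gap_floor [333.7, 147.3] 0.91 [0.58326044 0.07838894 0.008     ]
plate_edge [323.3, 149.3] 0.63 [0.58013097 0.07135755 0.036     ]
```

View pics/w2.png

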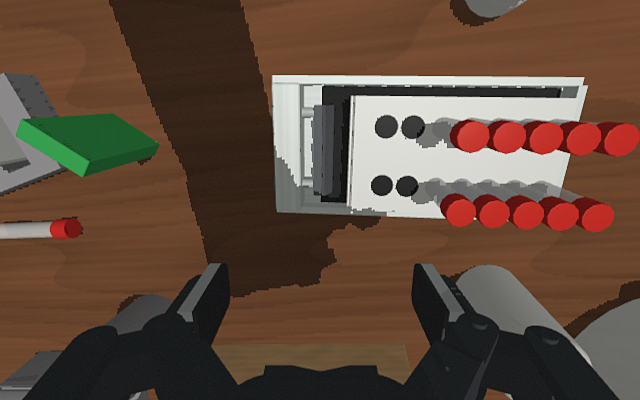

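Run:
```python
import cv2
t=cv2.imread('pics/w2.png')
cv2.imwrite('pics/z_w2.png',cv2.resize(t[70:220,265:365],None,fx=5,fy=4,interpolation=cv2.INTER_CUBIC))
```

```text
(no output)
```

View pics/z_w2.png

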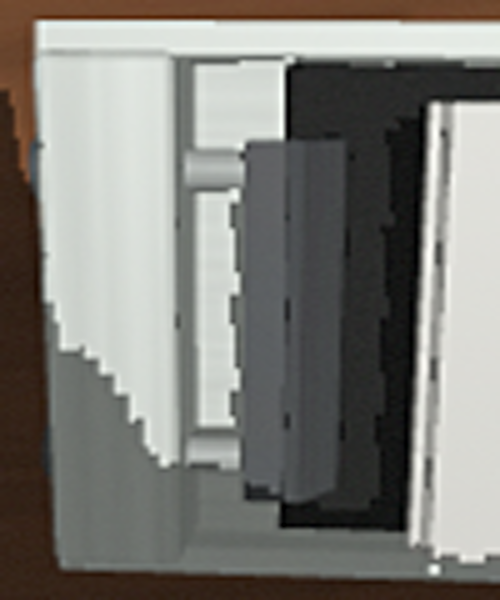

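Run:
```python
from h import *
from scipy.spatial.transform import Rotation as R
s=dict(tcp_pos=[0.6212,0.0804,0.2193],tool_rot=[0.0424,0.9984,-0.0382,-0.0005])
C=cam("wrist",s)
a=np.radians(-5.27); ux=np.array([np.cos(a),np.sin(a)]);uy=np.array([-np.sin(a),np.cos(a)])
o=np.array([.5825,.0758])
for nm,x,y,z in(("back top",243,320,.036),("front top -6",287,320,.036),("slope foot 0",341,320,.025),("bevel bot g",421,320,.046),("bevel top g+3",439,320,.05),
  ("g low",412,545,.046),("g hi",430,105,.046),("endblk front -26",188,320,.034),("end edge -48",50,320,.034),("left lip top corner outer",35,22,.02),("bl",58,570,.034)):
    p=onplane(C,(265+x/5-.4,70+y/4-.4),z)[:2]-o; print(nm,np.round([p@ux*1e3,p@uy*1e3],1))
```

```text
back top [ -1.6 -12.7]
front top -6 [-1.7 -5.6]
slope foot 0 [-0.1  2.6]
bevel bot g [-3.7 15.5]
bevel top g+3 [-4.4 18.1]
g low [41.6 15.7]
g hi [-42.5  15.4]
endblk front -26 [ -1.1 -21.8]
end edge -48 [ -0.7 -44.4]
left lip top corner outer [-57.8 -47.6]
bl [ 53.5 -45.1]
```

```bash
python3 -m jog '[[-20,-40,20,8],[-40,-80,20,16],[-60,-120,20,24],[-80,-160,20,32],[-80,-200,20,40],[-80,-220,20,48],[-80,-220,20,56],[-80,-220,20,64],[-80,-220,20,72],[-80,-220,20,80],[-80,-220,20,88],[-80,-220,20,96]]' && python3 -m jog '[[0,0,0,8],[0,0,0,16],[0,0,0,24],[0,0,0,32],[0,0,0,40],[0,0,0,48],[0,0,0,56],[0,0,0,64],[0,-20,0,72],[0,-40,0,72],[0,-40,0,72]]'
python3 -c "
from h import *
s=arm.get_state(); print({k:np.round(v,4).tolist() for k,v in s.items() if k in('clock','tcp_pos','tool_rot','joint_positions')})"
```

```text
clock: 7.05
tcp_pos: [0.5411, -0.1398, 0.2392]
tool_rot: [0.716, -0.697, 0.026, -0.028]
wrist_force: [-0.2, 0.5, 0.5]
opening: 0.0856
clock: 8.15
tcp_pos: [0.547, -0.164, 0.2391]
tool_rot: [0.987, -0.158, 0.004, -0.031]
wrist_force: [-0.6, 1.3, 0.5]
opening: 0.0855
{'clock': 8.15, 'joint_positions': [-0.316, 0.2204, -0.0688, 1.2833, 0.0631, -3.1406], 'tcp_pos': [0.547, -0.164, 0.2391], 'tool_rot': [0.987, -0.1578, 0.0041, -0.0313]}
```

```bash
python3 -m jog '[[0,-50,0,8],[0,-50,0,8],[0,-50,0,8]]'; python3 -m jog '[[0,-50,0,8],[0,-50,0,8],[0,-50,0,8]]'
python3 -c "
from h import *
s=arm.get_state(); print({k:np.round(v,4).tolist() for k,v in s.items() if k in('clock','tcp_pos','tool_rot','joint_positions')})"
```

```text
clock: 8.45
tcp_pos: [0.5653, -0.1436, 0.239]
tool_rot: [0.992, -0.129, -0.0, -0.012]
wrist_force: [-0.4, -0.1, 0.3]
opening: 0.0854
clock: 8.75
tcp_pos: [0.5795, -0.1221, 0.239]
tool_rot: [0.995, -0.102, -0.004, 0.007]
wrist_force: [-0.2, 0.4, -0.3]
opening: 0.0852
{'clock': 8.75, 'joint_positions': [-0.2025, 0.2636, -0.0127, 1.3003, -0.0139, -3.1407], 'tcp_pos': [0.5795, -0.1221, 0.239], 'tool_rot': [0.9948, -0.1015, -0.0036, 0.0066]}
```

```bash
python3 -m jog '[[-10,-30,0,-8],[-20,-60,0,-16],[-37,-89,0,-24],[-37,-89,-19,-32],[-37,-89,-19,-40],[-37,-89,-19,-48],[-37,-89,-19,-56],[-37,-89,-19,-64],[-37,-89,-19,-72],[-37,-89,-19,-80],[-37,-89,-19,-88],[-37,-89,-19,-96]]' 0 20 && python3 -m jog '[[0,0,0,-8],[0,0,0,-16],[0,0,0,-24],[0,0,0,-32],[0,0,0,-40],[0,0,0,-48],[0,0,0,-56],[0,0,0,-57.5],[0,0,0,-57.5],[0,0,0,-57.5]]'
python3 -c "
from h import *
s=arm.get_state(); print({k:np.round(v,4).tolist() for k,v in s.items() if k in('clock','tcp_pos','tool_rot','joint_positions')})
C=cam('wrist',s);save(optics.capture('wrist'),'w3')
print(2*np.degrees(np.arctan2(s['tool_rot'][1],s['tool_rot'][0])))
print(proj(C,[.542,-.211,.094]))
"
```

```text
clock: 9.95
tcp_pos: [0.5417, -0.2113, 0.2201]
tool_rot: [-0.587, 0.809, 0.008, -0.001]
wrist_force: [-0.0, 0.6, -0.2]
opening: 0.0426
clock: 10.95
tcp_pos: [0.5414, -0.2114, 0.2202]
tool_rot: [-0.127, 0.992, 0.007, 0.003]
wrist_force: [-0.2, -0.3, -0.1]
opening: 0.0426
{'clock': 10.95, 'joint_positions': [-0.3783, 0.2452, -0.0779, 1.2506, 0.0155, -0.6323], 'tcp_pos': [0.5414, -0.2114, 0.2202], 'tool_rot': [-0.1266, 0.9919, 0.0075, 0.0025]}
194.55068854861508
[319.53921678 223.94985876]
```

View pics/w3.png

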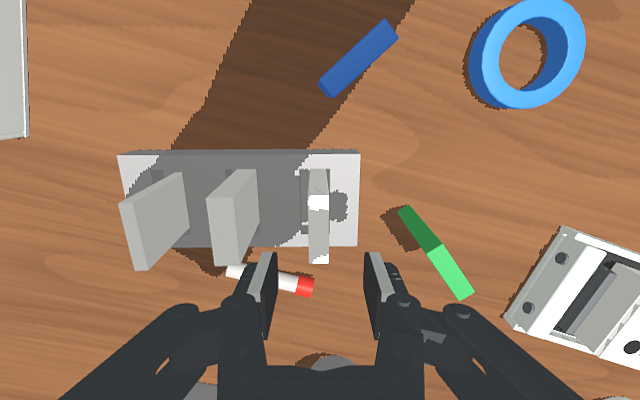

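```bash
python3 -m jog '[[0,0,-40,0],[0,0,-75,0],[0,0,-90,0],[0,0,-90,0],[0,0,-90,0]]'  && python3 -m jog '[[0,0,0,0],[0,0,0,0],[0,0,0,0],[0,0,0,0],[0,0,0,0]]' 1 30; python3 -m jog '[[0,0,20,0],[0,0,45,0],[0,0,70,0],[0,0,90,0],[0,0,90,0],[0,0,90,0]]'
python3 -c "
from h import *
s=arm.get_state(); print({k:np.round(v,4).tolist() for k,v in s.items() if k in('clock','tcp_pos','tool_rot','joint_positions')})
save(optics.capture('wrist'),'w4')
"
```

```text
clock: 11.5
tcp_pos: [0.5416, -0.2115, 0.1306]
tool_rot: [-0.127, 0.992, 0.007, 0.003]
wrist_force: [-1.4, -0.4, -0.2]
opening: 0.0425
clock: 12.0
tcp_pos: [0.5425, -0.2119, 0.1323]
tool_rot: [-0.127, 0.992, 0.007, 0.004]
wrist_force: [0.2, -0.1, 5.8]
opening: 0.0139
clock: 12.6
tcp_pos: [0.5425, -0.2119, 0.2221]
tool_rot: [-0.127, 0.992, 0.007, 0.004]
wrist_force: [0.4, 0.8, -2.1]
opening: 0.0139
{'clock': 12.6, 'joint_positions': [-0.3782, 0.2444, -0.0747, 1.2509, 0.0154, -0.6326], 'tcp_pos': [0.5425, -0.2119, 0.2221], 'tool_rot': [-0.1269, 0.9919, 0.0065, 0.004]}
```

View pics/w4.png

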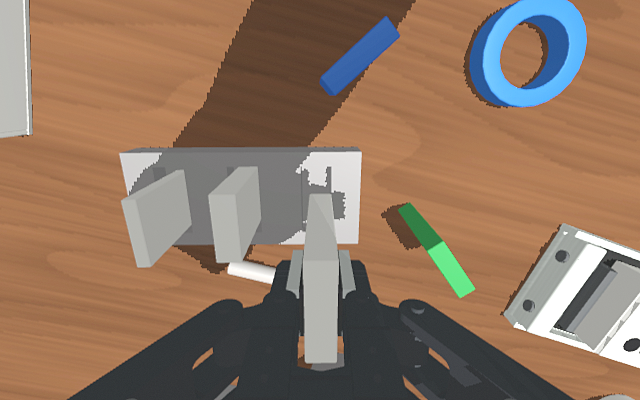

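```bash
python3 -m jog '[[0,0,30,0],[5,30,40,-4],[15,75,40,-8],[20,120,40,-12],[25,165,40,-16],[30,210,40,-19.8],[35,250,40,-19.8],[40,280,20,-19.8],[40,295,0,-19.8],[40,295,0,-19.8],[40,295,0,-19.8],[40,295,0,-19.8]]'
python3 -c "
from h import *
from scipy.spatial.transform import Rotation as R
s=arm.get_state(); print({k:np.round(v,4).tolist() for k,v in s.items() if k in('clock','tcp_pos','tool_rot','joint_positions')})
save(optics.capture('wrist'),'w5')
r=R.from_quat(s['tool_rot']).as_matrix();print(r)
"
```

```text
clock: 13.85
tcp_pos: [0.5822, 0.0825, 0.2215]
tool_rot: [0.046, 0.999, 0.006, 0.005]
wrist_force: [0.1, -0.9, -0.3]
opening: 0.0138
{'clock': 13.85, 'joint_positions': [0.1368, 0.2479, -0.0715, 1.2402, 0.0104, 0.2288], 'tcp_pos': [0.5822, 0.0825, 0.2215], 'tool_rot': [0.046, 0.9989, 0.0061, 0.0046]}
[[-0.99572955  0.09181172  0.00965794]
 [ 0.09192338  0.99569578  0.01183233]
 [-0.00853002  0.01266959 -0.99988335]]
```

View pics/w5.png

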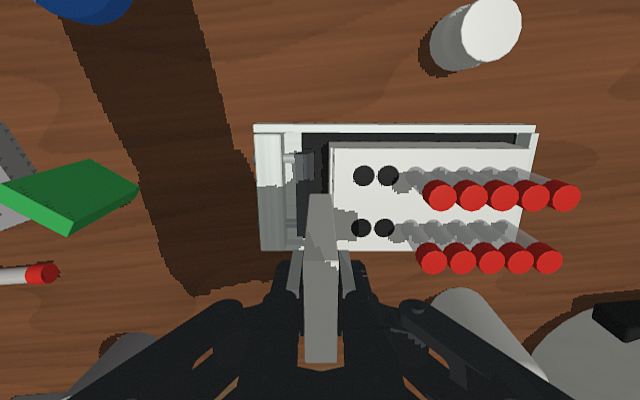

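```bash
python3 -m jog '[[0,0,-20,0],[0,0,-35,0],[0,0,-35,0],[0,0,-35,0]]'
cat > m.py <<'E'
from h import *
import sys
from scipy.spatial.transform import Rotation as R
s=arm.get_state(); print({k:np.round(v,4).tolist() for k,v in s.items() if k in('clock','tcp_pos','tool_rot','wrist_force')})
im=optics.capture('wrist');save(im,sys.argv[1])
C=cam('wrist',s); T=R.from_quat(s['tool_rot']).as_matrix()
for x in(.025,-.025):
  for y in(-.007,.007): print('plate bottom corner',np.round(proj(C,np.array(s['tcp_pos'])+T@np.array([x,y,.126])),1))
b=im[..., ::-1][110:260,265:365]
cv2.imwrite('pics/'+sys.argv[1]+'z.png',cv2.resize(b,None,fx=5,fy=4,interpolation=cv2.INTER_CUBIC))
E
python3 m.py w6
```

```text
clock: 14.3
tcp_pos: [0.5826, 0.0816, 0.1877]
tool_rot: [0.047, 0.999, 0.006, 0.005]
wrist_force: [0.5, -0.9, -0.7]
opening: 0.0134
{'clock': 14.3, 'tcp_pos': [0.5826, 0.0816, 0.1877], 'tool_rot': [0.0467, 0.9989, 0.0063, 0.0052], 'wrist_force': [0.4629, -0.9223, -0.7354]}
plate bottom corner [310.5 187.6]
plate bottom corner [332.4 187.6]
plate bottom corner [311.2 257.5]
plate bottom corner [331.5 257.5]
```

View pics/w6z.png

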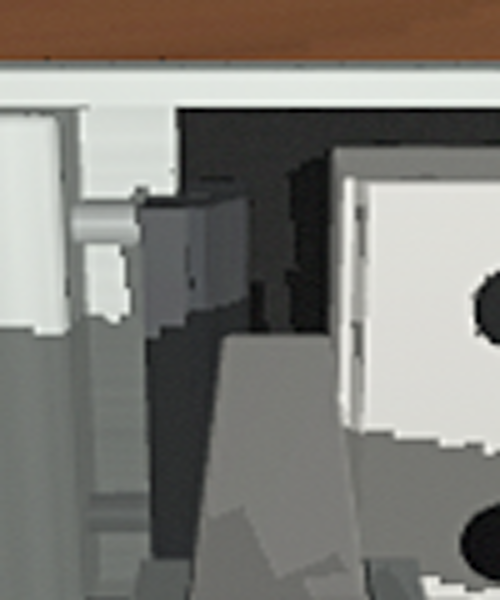

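View pics/w6.png

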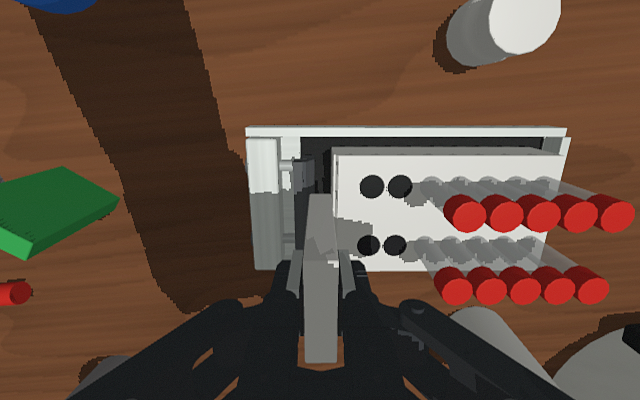

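Run:
```python
from h import *
from scipy.spatial.transform import Rotation as R
s=arm.get_state(); C=cam("wrist",s); print(s['clock'],s['tcp_pos'])
a=np.radians(-5.27); ux=np.array([np.cos(a),np.sin(a)]);uy=np.array([-np.sin(a),np.cos(a)])
o=np.array([.5825,.0758])
for nm,x,y,z in(("plate +y",333,335,.0615),("plate -y",225,335,.0615),("bevel bot g",343,250,.046),("bevel top g+3",360,250,.05),("back top -15",143,270,.036),("front top -6",192,250,.036),("slope foot 0",248,250,.025),("endblk front -26",68,270,.034),
 ("lip outer edge x=-58",250,64,.02),("lip inner x=-52",250,106,.02),("rackside -43",420,180,.05)):
    p=onplane(C,(265+x/5-.4,110+y/4-.4),z)[:2]-o; print(nm,np.round([p@ux*1e3,p@uy*1e3],1))
t=np.array(s['tcp_pos'])+R.from_quat(s['tool_rot']).as_matrix()@[0,0,.126]; p=t[:2]-o; print("plate bottom center",p@ux*1e3,p@uy*1e3,t)
```

```text
14.35 [0.58291169 0.08180856 0.1881829 ]
plate +y [-19.8  14. ]
plate -y [-19.8   0.1]
bevel bot g [-30.1  16. ]
bevel top g+3 [-31.   18.1]
back top -15 [-24.2 -12.1]
front top -6 [-27.8  -5. ]
slope foot 0 [-25.1   2.9]
endblk front -26 [-23.7 -23.1]
lip outer edge x=-58 [-58.6   3.4]
lip inner x=-52 [-51.1   3.3]
rackside -43 [-42.8  25.8]
plate bottom center 1.2256469545251916 7.688488147396128 [0.58442665 0.08334341 0.06220136]
```

```bash
python3 -m jog '[[0,1.2,-8,0],[0,1.2,-16,0],[0,1.2,-22,0],[0,1.2,-22,0]]'; python3 -m jog '[[0,0,-5,0],[0,0,-10,0],[0,0,-10,0]]'
python3 m.py w7
```

```text
clock: 14.75
tcp_pos: [0.5822, 0.083, 0.1648]
tool_rot: [0.047, 0.999, 0.006, 0.005]
wrist_force: [0.0, -0.2, -0.2]
opening: 0.0133
clock: 15.05
tcp_pos: [0.5819, 0.0831, 0.1539]
tool_rot: [0.046, 0.999, 0.006, 0.004]
wrist_force: [-0.1, 0.8, -0.5]
opening: 0.0135
{'clock': 15.05, 'tcp_pos': [0.5819, 0.0831, 0.1539], 'tool_rot': [0.0465, 0.9989, 0.0063, 0.0041], 'wrist_force': [-0.1229, 0.7846, -0.462]}
plate bottom corner [310.5 187.6]
plate bottom corner [332.4 187.6]
plate bottom corner [311.2 257.5]
plate bottom corner [331.5 257.5]
```

View pics/w7z.png

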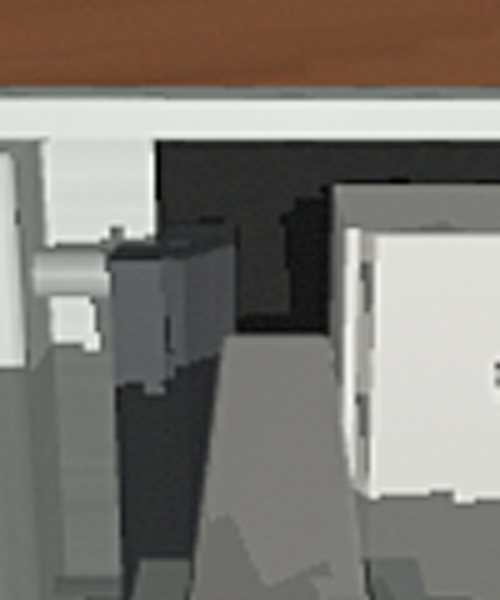

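```bash
python3 -m jog '[[0,0,-3,0],[0,0,-6,0],[0,0,-6,0]]'; python3 -m jog '[[0,0,-2,0],[0,0,-4,0],[0,0,-6,0],[0,0,-6,0]]'
```

```text
clock: 15.4
tcp_pos: [0.5822, 0.0834, 0.1482]
tool_rot: [0.046, 0.999, 0.007, 0.004]
wrist_force: [1.4, 3.3, -2.4]
opening: 0.0136
clock: 15.8
tcp_pos: [0.5821, 0.0834, 0.1417]
tool_rot: [0.046, 0.999, 0.007, 0.004]
wrist_force: [1.5, 1.5, -1.9]
opening: 0.014
```

```bash
python3 -m jog '[[0,0,-2,0],[0,0,-4,0],[0,0,-5,0],[0,0,-5,0]]'; python3 -m jog '[[0,0,-1,0],[0,0,-2,0],[0,0,-2,0]]'
python3 m.py w8
```

```text
clock: 16.2
tcp_pos: [0.582, 0.0835, 0.1364]
tool_rot: [0.046, 0.999, 0.007, 0.004]
wrist_force: [0.7, 2.1, -2.6]
opening: 0.0136
clock: 16.5
tcp_pos: [0.582, 0.0835, 0.1343]
tool_rot: [0.046, 0.999, 0.007, 0.004]
wrist_force: [1.0, 2.9, -0.2]
opening: 0.0138
{'clock': 16.5, 'tcp_pos': [0.582, 0.0835, 0.1343], 'tool_rot': [0.0464, 0.9989, 0.0067, 0.004], 'wrist_force': [1.0191, 2.9273, -0.1734]}
plate bottom corner [310.5 187.6]
plate bottom corner [332.4 187.6]
plate bottom corner [311.2 257.5]
plate bottom corner [331.5 257.5]
```

View pics/w8z.png

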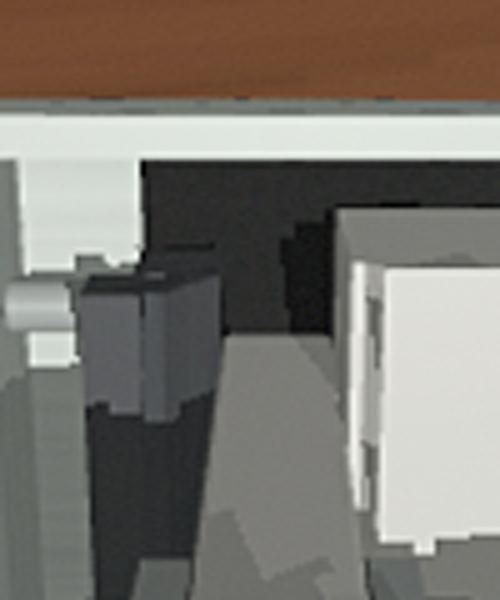

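```bash
python3 -m jog '[[0,0,-1,0],[0,0,-1.5,0],[0,0,-1.5,0]]'
```

```text
clock: 16.85
tcp_pos: [0.582, 0.0835, 0.1343]
tool_rot: [0.046, 0.999, 0.007, 0.005]
wrist_force: [-3.5, 1.8, 9.8]
opening: 0.0136
```

```bash
python3 -m jog '[[0,0,0,0],[0,0,0,0],[0,0,0,0],[0,0,0,0]]' 0.2; python3 -m jog '[[0,0,30,0],[0,0,60,0],[0,0,85,0],[0,0,85,0],[0,0,85,0]]'
cat > v.py <<'E'
from h import *
import sys
s=arm.get_state(); print(s['clock'],np.round(s['tcp_pos'],4),np.round(s['tool_rot'],4))
n=sys.argv[1]
w=optics.capture('wrist');save(w,n+'w');t=optics.capture('top');save(t,n+'t');d=optics.capture('side');save(d,n+'s')
big=np.zeros((560,780,3),np.uint8)
big[:280,:390]=cv2.resize(t[150:230,165:276],(390,280),interpolation=cv2.INTER_CUBIC)
big[:280,390:]=cv2.resize(d[210:320,200:353],(390,280),interpolation=cv2.INTER_CUBIC)
x0,y0=int(sys.argv[2]),int(sys.argv[3])
big[280:]=cv2.resize(w[y0:y0+140,x0:x0+390],(780,280),interpolation=cv2.INTER_CUBIC)
save(big,n+'m')
E
python3 v.py r1 220 130
```

```text
clock: 17.25
tcp_pos: [0.5819, 0.0833, 0.1339]
tool_rot: [0.046, 0.999, 0.007, 0.004]
wrist_force: [-0.5, 0.3, -0.2]
opening: 0.0342
clock: 17.75
tcp_pos: [0.5821, 0.0832, 0.219]
tool_rot: [0.047, 0.999, 0.007, 0.005]
wrist_force: [-0.3, -0.1, -0.6]
opening: 0.0344
17.75 [0.5821 0.0832 0.219 ] [0.0465 0.9989 0.0066 0.0047]
```

View pics/r1m.png

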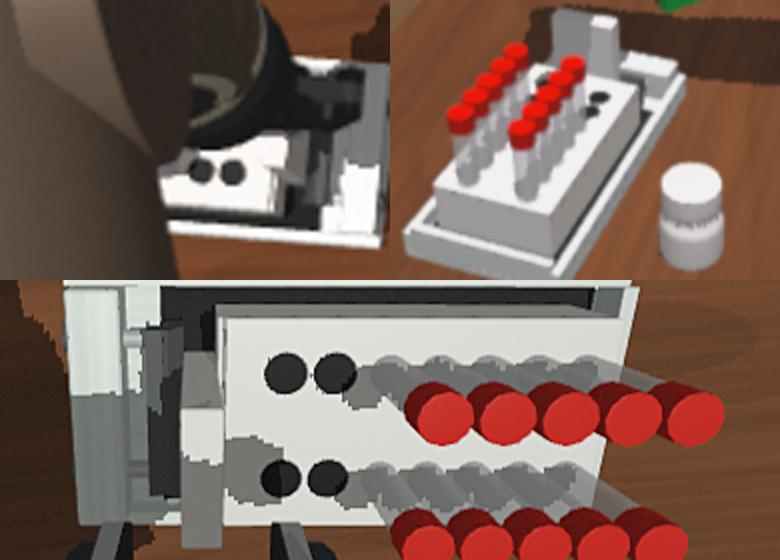

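View pics/r1w.png

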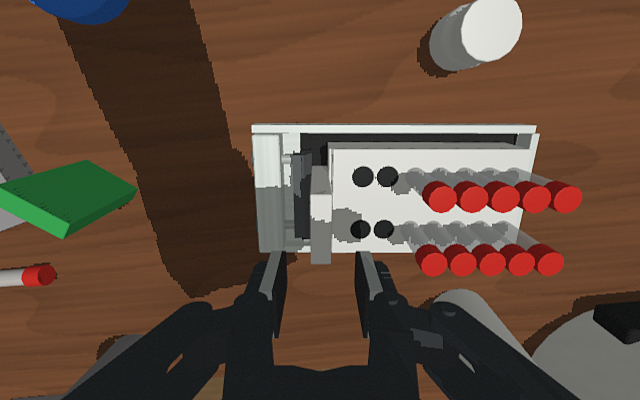

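Run:
```python
import cv2,numpy as np
a=cv2.imread('pics/r1w.png')[120:270,245:345]; b=cv2.imread('pics/w5.png')[120:270,245:345]
f=lambda i:cv2.resize(i[:100],(400,600),interpolation=cv2.INTER_CUBIC)
cv2.imwrite('pics/cmp.png',np.hstack([f(a),f(b)]))
```

```text
(no output)
```

View pics/cmp.png

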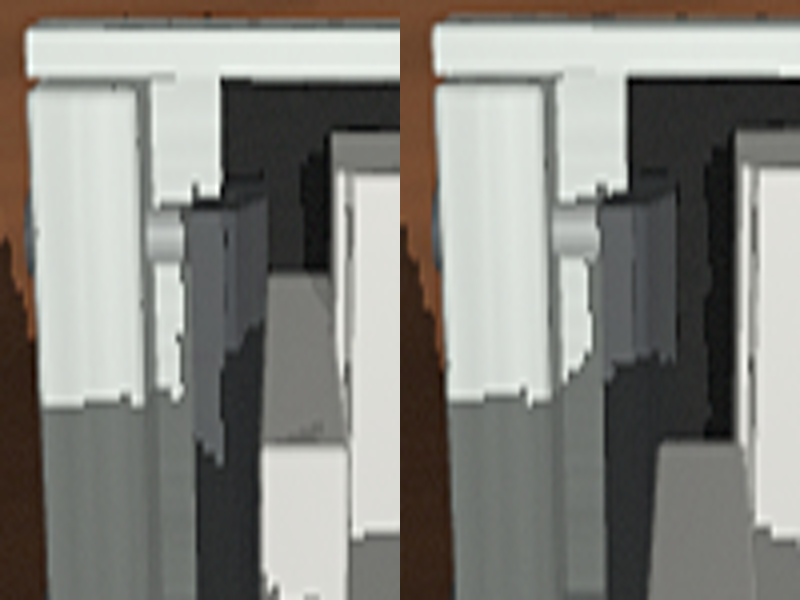

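Run:
```python
import cv2,numpy as np
for n in('r1w','w5'):
    g=cv2.cvtColor(cv2.imread(f'pics/{n}.png'),cv2.COLOR_BGR2GRAY).astype(float)
    for rows in((156,162),(165,169),(172,178)):
        print(n,rows,np.round(g[rows[0]:rows[1],276:318].mean(0)).astype(int).tolist())
```

```text
r1w (156, 162) [221, 222, 209, 192, 113, 141, 182, 178, 176, 176, 177, 177, 178, 180, 162, 84, 93, 96, 97, 97, 98, 97, 98, 98, 91, 62, 84, 82, 69, 70, 70, 70, 72, 72, 72, 67, 40, 42, 44, 43, 44, 44]
r1w (165, 169) [219, 220, 216, 194, 142, 115, 112, 145, 228, 218, 216, 216, 219, 220, 152, 108, 114, 94, 96, 96, 95, 95, 96, 97, 96, 75, 82, 81, 69, 70, 71, 70, 72, 70, 69, 70, 97, 109, 106, 106, 107, 108]
r1w (172, 178) [217, 219, 219, 199, 176, 106, 114, 132, 207, 220, 216, 216, 217, 185, 175, 106, 114, 95, 95, 95, 96, 96, 95, 96, 95, 84, 82, 82, 73, 68, 58, 52, 55, 53, 51, 89, 126, 123, 122, 121, 121, 122]
w5 (156, 162) [221, 220, 221, 220, 199, 166, 113, 165, 180, 176, 176, 175, 176, 176, 176, 176, 178, 180, 141, 87, 95, 97, 97, 97, 97, 98, 97, 81, 81, 82, 75, 69, 70, 70, 72, 73, 72, 72, 39, 42, 43, 44]
w5 (165, 169) [220, 219, 219, 221, 206, 189, 104, 114, 131, 202, 220, 216, 214, 215, 220, 221, 98, 112, 116, 104, 94, 95, 95, 96, 95, 98, 94, 68, 84, 82, 76, 69, 70, 70, 72, 72, 71, 72, 38, 43, 42, 43]
w5 (172, 178) [220, 218, 217, 218, 212, 196, 112, 115, 122, 181, 223, 216, 215, 215, 216, 221, 218, 100, 113, 107, 92, 95, 95, 95, 96, 96, 95, 77, 82, 82, 75, 69, 70, 71, 72, 72, 74, 72, 27, 42, 44, 44]
```

```bash
python3 -m jog '[[0,0,20,0],[-30,-40,40,0],[-60,-80,60,0],[-80,-120,60,0],[-90,-160,60,0],[-90,-160,60,0],[-90,-160,60,0],[-90,-160,60,0]]'; python3 v.py r2 0 130
```

```text
clock: 18.7
tcp_pos: [0.4913, -0.0764, 0.2766]
tool_rot: [0.046, 0.999, 0.007, 0.002]
wrist_force: [0.9, 0.4, -0.5]
opening: 0.034
18.7 [ 0.4913 -0.0764  0.2766] [0.0463 0.9989 0.0065 0.0024]
```

View pics/r2m.png

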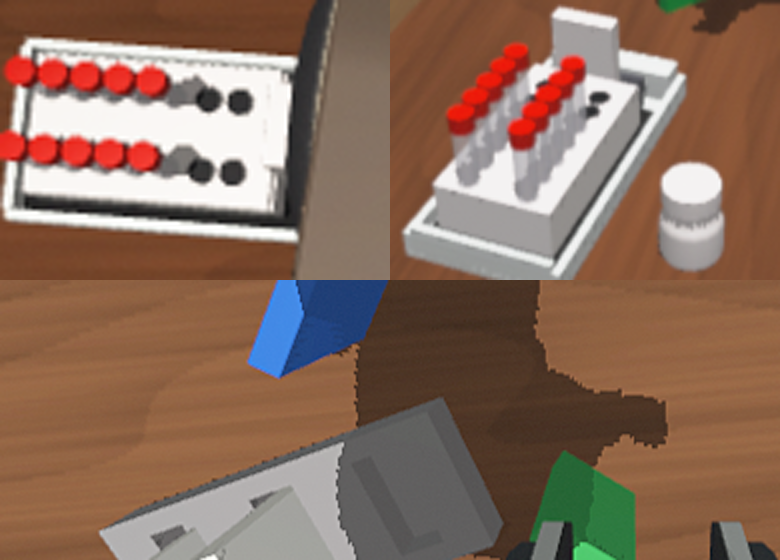

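View pics/r2s.png

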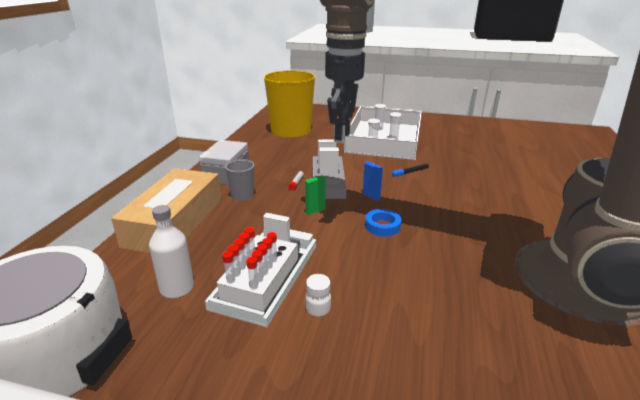

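View pics/r2t.png

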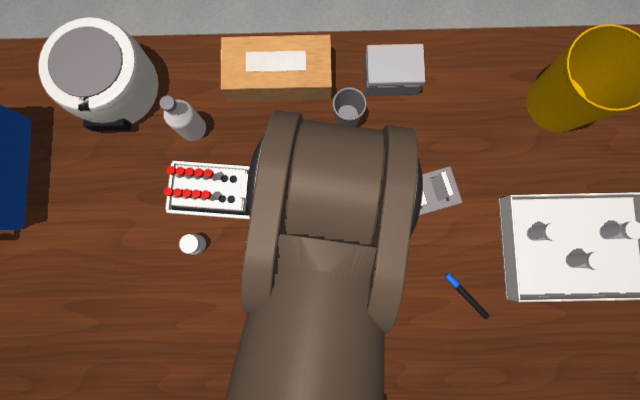

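Run:
```python
from h import *
C=cam("side"); a=np.radians(-5.27); ux=np.array([np.cos(a),np.sin(a)]);uy=np.array([-np.sin(a),np.cos(a)]); o=np.array([.5825,.0758])
for x in(-25,25):
  for z in(.096,.099): print(x,z,proj(C,[*(o+ (x+1)*1e-3*ux+.0157*uy),z]))
im=cv2.imread('pics/r2s.png')[200:260,250:310]; cv2.imwrite('pics/r2sz.png',cv2.resize(im,None,fx=9,fy=9,interpolation=cv2.INTER_CUBIC))
```

```text
-25 0.096 [287.12756841 221.08661306]
-25 0.099 [287.07558446 219.75361195]
25 0.096 [263.32163157 216.38747585]
25 0.099 [263.22861697 215.06982011]
```

View pics/r2sz.png

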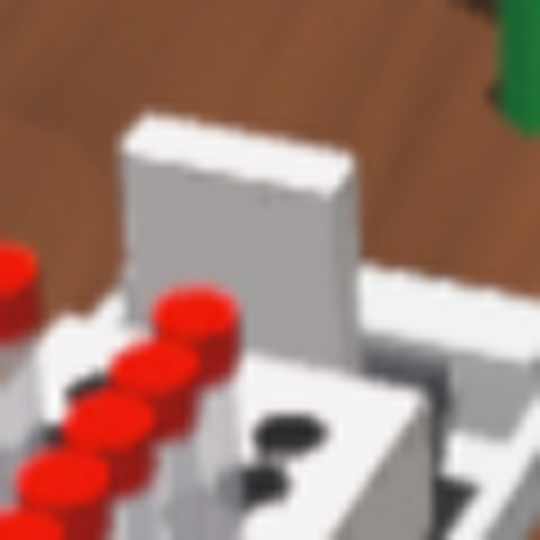

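```bash
python3 -c "
from plant import order,arm
print(order.finish_job(),arm.get_state()['clock'])"
```

```text
the job is handed in; nothing more can be done
the job is handed in; nothing more can be done
```

The 14 mm plate (plate_middle) now stands in the gap, and I handed the job in at about 19 s; no verdict was reported.

**Choosing the plate:** The wrist pictures put the gap at about 13 mm, with readings from 11 to 15 mm. I therefore tried the 14 mm plate first (13.9 mm measured in the grip). It slid in with about 3 N of side force, and I only pressed to about 10 N once it was on the floor. I did not try the other two plates: 10 mm would have been loose and 18 mm would have needed nearly the spring plate's full travel.

**Last checks:**
- **Plate seated:** In the side picture its top corners were within about 1 pixel of where a fully seated, upright plate should be.
- **Spring plate:** Before and after pictures show it pushed back about 1 mm. The edges I compared gave 0.7 to 1.5 mm, all above the 0.3 mm needed.
- **Other things:** The other two plates still stood in the stand, nothing else appeared to have moved, and the gripper was clear.

**What went wrong or disagreed:**
- Early on, the last joint hit its limit and the tool tilted by 0.08 rad. I turned it round to the opposite limit and brought that down to about 0.015 rad before gripping.
- The top and wrist cameras disagreed by about 2.5 mm on the carrier's position. I lined up the insertion from what the wrist camera saw of the plate and rack.

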